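# Shim the sharpening-stone table level

### The arm

A 7-joint arm with a two-finger parallel gripper is mounted at the origin on the work surface. World frame = base frame: x ahead of the robot, y to its left, z up, the work surface at z = 0. Lengths are in m, angles in rad, forces in N, time in s.
With the tool pointing down it reaches from about 0.4 to 0.9 m from the base axis. Payload 5.6 kg.
Tool frame: the origin (TCP) lies midway between the tips of the shut fingers; the grasp point (between the pads) lies 19 mm behind it; y points along the fingers, z is the direction in which the jaws open and shut, and the axes are right-handed (so a half turn about y gives the same grasp; the last joint's range is limited). The gripper opens to 92 mm and grips with 3 to 60 N. Pads are 20 mm wide; open, the fingers measure 128 mm over their backs; the gripper's body (75 mm by 189 mm) begins 69 mm behind the grasp point.
Start: joints at [-1.334, 0.468, -0.012, 1.603, 0.006, 1.071, -0.056], TCP at [0.18, 0.625, 0.215] pointing down, gripper open.
Joint ranges: [-2.53, 2.53], [-0.31, 2.02], [-1.57, 1.55], [0.28, 2.44], [-1.29, 4.43], [0.15, 1.84], [-2.92, 2.92]. Speed limits (rad/s): [2.57, 2.57, 3.14, 3.14, 3.14, 3.14, 3.14].

### API

Orientations are given as a 3x3 rotation matrix whose columns are the frame's x, y, z axes.
In Python, from station import env, effector, solver, viewer, workorder, search_frame, tip_of gives the robot as it stands. Calls block until the motion is done:
- env.reach(position, orientation): joint-space move of the TCP to a pose.
- env.movel(position, frame=None, rate=0.15): straight line of the TCP; frame=None keeps the orientation; rate is the mean speed in m/s.
- env.goto_joints(angles): joint-space move.
- effector.release() and effector.grasp(squeeze=None): open the fingers fully, or close them until they stop; squeeze is the grip in N (None keeps the last).
- env.pause(seconds).
- solver.inverse_kinematics(position, orientation): joint angles nearest the present ones, or None.
- env.sense(): the state.
- viewer.read_camera(name): name is "scene" or "top"; returns (picture, depth): 400x640x3 uint8, red, green, blue; 400x640 float32, m along the optical axis (not along the pixel's ray), 0 where there is no reading.
- viewer.camera_info(name): a dict with "intrinsics" (3x3 intrinsics, pixels), "dist_coeffs" ([k1, k2, p1, p2, k3] as OpenCV has them; the pictures are not rectified), "eye" and "rotation" of the camera in the world. Camera axes: x right, y up, looking along -z (the intrinsics and any distortion apply to the point x, -y, -z); pixel columns grow to the right and rows downward; lengths in m; the calibration is good to about 2 mm. A picture is of the moment at which its call begins. camera_info takes no time and is no camera call.
A pose or a line that the arm cannot do raises env.PlanningError and nothing moves.
- workorder.finish_job(): hands the job in, once; it reports no verdict.
Trained networks look in the newest picture that a camera, given by its name, has taken for a name from the list of things; names that differ only in an ending like _2 or _b are one class to them, and where a whole thing is asked for, a point or a joint stands for the part that bears it (a point fixed in the world has none). Each returns a list of dicts, best first, with "score" (0 to 1); they miss things now and then, are a little off and sometimes report something else, mostly with a low value. They report only what shows in the picture. A call takes as long as a camera call. They do not tell look-alikes from the thing itself.
- search_frame(camera, name): "at" ([x, y, z] in m, in world coordinates, good to about 4 mm: the middle of the surface that is visible of it).
- tip_of(camera, name): "at" ([x, y, z] in m, in world coordinates, good to about 4 mm: a listed point, or the origin of a listed thing).
The state is a dict: "t": time; "joint_positions": joint angles; "joint_velocities": joint speeds; "tau": joint torques, N m; "ee_pos": TCP position; "tcp_rot": TCP orientation; "wrist_force": force on the tool from outside, world axes, zero at the start; "moment": the same for the moment, N m; "gripper_width": finger opening in m.
Only numpy, scipy, OpenCV 4.12 (cv2) and the standard library are available. Lean on these libraries where they do the work, as an engineer would, in place of code of your own. Each camera call takes 0.05 s, during which the arm holds its last target.

### The job

The sharpening-stone table stands low at one corner, the one with the screw foot. Push the long wooden wedge, thin end first, under that foot until the bubble of the spirit level on top sits between its two marks, then let go and leave the wedge there carrying the foot.

Things in the scene. Friction and masses are not known exactly. Their poses are not given: they have to be found in the camera images.
- wedge_mid (a point): Long wooden wedge, loose, 170 x 40 mm. Point: middle of length and width, 15 mm above its underside. x points along it to the thin tip, 85 mm away; z up. From the 2 mm tip the top rises evenly over 125 mm to 30 mm; then a flat heel block. About 140 g. Beside it: a smaller wedge (95 mm long, 12 thick) and a flat packer (130 x 40 x 12), both too thin, and a sharpening stone.
- wedge_heel (a point): Middle of the same wedge's heel block (45 mm long, 40 wide, 34 high): 62.5 mm behind wedge_mid in -x, 17 mm above the underside, 147.5 mm behind the tip; same axes. Good to grip from above across the 40 mm width and to push by.
- foot_tip (a point): Lowest point of the round-ended screw foot (16 mm dia.) under a 40 mm wide ear at the table's low corner, 13 mm inside its edge; the screw's dark 22 mm head shows on it. x runs from foot to hinge (200 mm off): push the wedge in along it; bench free 25 mm either side for 170 mm. The tip starts 5 to 11 mm above the bench, must rise 13 mm. Push under 15 N; the wedge stays in by itself.
- plate (a joint): Tilt of the hinged aluminium table plate, rad: 0 level, negative foot corner low (start -0.065), positive too high. The bubble of the grey level on it moves to the high side, and is wholly between the two black marks within 0.0175 of level. 10 mm of wedge travel tilts it 0.011. When level: plate top 45 mm, screw head 61, level's top 72 above the bench.
Not all that is in view belongs to the job. Leave any green or yellow look-alike of the part that bears wedge_mid alone.

How it is judged:
At the end, for the whole second after the job is handed in: The long wedge lies flat on the bench under the screw foot (its middle within 50 mm of the foot, seen from above) and carries it, the plate is within about 0.018 rad (1 degree) of level so that the bubble is between its marks, and everything is at rest (value of joint plate between -0.0185 and 0.0185 rad and horizontal distance between wedge_mid and foot_tip below 0.05 m and contact force between wedge and plate above 0.5 N and angle between wedge_mid's own z axis and vertical below 0.14 rad and linear speed of wedge below 0.01 m/s and velocity of joint plate between -0.03 and 0.03 rad/s); the robot touches nothing.
It also fails if it takes over 45 s, if anything falls off the work surface, if the arm or the gripper's body presses on something with over 40 N, if the wrist force passes 120 N, or if a joint passes its speed limit or range.

## Working session

There is one attempt and no reset: what is moved stays moved. The work goes in short steps, each a Python script; the robot and the scene stay as the last script left them, time stands still between calls to the robot, and variables do not carry over. Pictures are saved under pics/ and viewed, and the job is handed in when it is done.

```bash
ls; mkdir -p pics
cat > h.py <<'E'
import numpy as np, cv2
from station import env, effector, solver, viewer, workorder, search_frame, tip_of
def save(n,im): cv2.imwrite('pics/'+n,cv2.cvtColor(im,cv2.COLOR_RGB2BGR))
def world(cam,depth,u,v):
    c=viewer.camera_info(cam); K=np.array(c["intrinsics"],float); d=np.array(c["dist_coeffs"],float)
    u=np.atleast_1d(u);v=np.atleast_1d(v)
    p=cv2.undistortPoints(np.stack([u,v],-1).astype(float).reshape(-1,1,2),K,d).reshape(-1,2)
    z=depth[v.astype(int),u.astype(int)]
    pc=np.stack([p[:,0]*z,-p[:,1]*z,-z],-1)
    return pc@np.array(c["rotation"]).T+np.array(c["eye"])
def project(cam,P):
    c=viewer.camera_info(cam); R=np.array(c["rotation"]); K=np.array(c["intrinsics"],float)
    q=(np.atleast_2d(P)-np.array(c["eye"]))@R; q=q*[1,-1,-1]
    return cv2.projectPoints(q,np.zeros(3),np.zeros(3),K,np.array(c["dist_coeffs"],float))[0].reshape(-1,2)
E
python3 - <<'E'
from h import *
for c in("scene","top"):
    im,d=viewer.read_camera(c); save(c+'0.png',im); np.save(c+'0.npy',d); i=viewer.camera_info(c); print(c,np.round(i["eye"],3),np.round(i["rotation"],2).tolist(),i["intrinsics"][0][0])
    for n in("wedge_mid","wedge_heel","foot_tip","plate"):
        for f in (search_frame,tip_of):
            try:
                for r in f(c,n): print(f.__name__,n,np.round(r["at"],3),round(r["score"],2),np.round(project(c,r["at"])[0]))
            except Exception as e: print(f.__name__,n,e)
E
```

```text
pics
scene [1.056 0.231 0.847] [[-0.37, -0.71, 0.6], [0.93, -0.27, 0.25], [-0.02, 0.65, 0.76]] 369.18092970725877
call wedge_mid [ 0.272 -0.24   0.017] 0.98 [282. 157.]
call wedge_mid [ 0.456 -0.398  0.016] 0.68 [211. 183.]
call wedge_mid [0.386 0.08  0.02 ] 0.66 [364. 208.]
call wedge_mid [ 0.434 -0.2    0.017] 0.57 [271. 194.]
call wedge_mid [ 0.462 -0.408  0.014] 0.95 [208. 184.]
call wedge_mid [ 0.252 -0.232  0.014] 0.79 [287. 154.]
call wedge_mid [0.377 0.062 0.015] 0.74 [359. 204.]
call wedge_mid [ 0.428 -0.197  0.018] 0.58 [272. 193.]
call wedge_heel [ 0.431 -0.2    0.02 ] 0.95 [271. 193.]
call wedge_heel [ 0.454 -0.4    0.02 ] 0.84 [211. 181.]
call wedge_heel [0.382 0.083 0.021] 0.64 [366. 206.]
call wedge_heel [ 0.293 -0.287  0.021] 0.94 [266. 157.]
call wedge_heel [ 0.407 -0.37   0.016] 0.85 [227. 174.]
call wedge_heel [0.394 0.12  0.018] 0.76 [377. 214.]
call wedge_heel [ 0.413 -0.259  0.018] 0.59 [257. 184.]
call foot_tip [0.6   0.108 0.049] 0.49 [350. 266.]
call foot_tip [0.602 0.109 0.012] 0.56 [350. 274.]
call plate [0.593 0.225 0.04 ] 0.8 [396. 280.]
call plate it kno
[... 417 characters left out ...]
all wedge_mid [ 0.46  -0.409  0.012] 0.79 [478. 188.]
call wedge_mid [0.369 0.062 0.017] 0.6 [291. 224.]
call wedge_heel [0.37  0.059 0.02 ] 0.82 [292. 223.]
call wedge_heel [ 0.252 -0.228  0.022] 0.8 [409. 272.]
call wedge_heel [ 0.444 -0.397  0.019] 0.63 [475. 194.]
call wedge_heel [ 0.424 -0.201  0.019] 0.58 [397. 202.]
call wedge_heel [0.392 0.117 0.016] 0.81 [269. 214.]
call wedge_heel [ 0.289 -0.28   0.017] 0.75 [430. 256.]
call wedge_heel [ 0.418 -0.259  0.016] 0.67 [420. 204.]
call wedge_heel [ 0.404 -0.368  0.013] 0.63 [463. 210.]
call foot_tip [ 0.425 -0.2    0.021] 0.19 [397. 201.]
call plate [0.58  0.218 0.038] 0.85 [228. 138.]
call plate it knows: foot_tip, wedge_heel, wedge_mid
```

View pics/scene0.png

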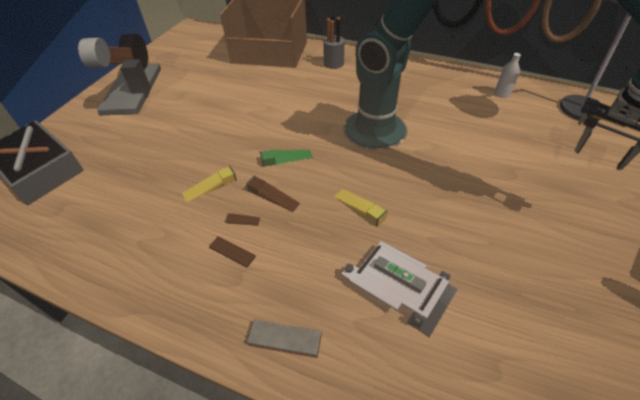

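View pics/top0.png

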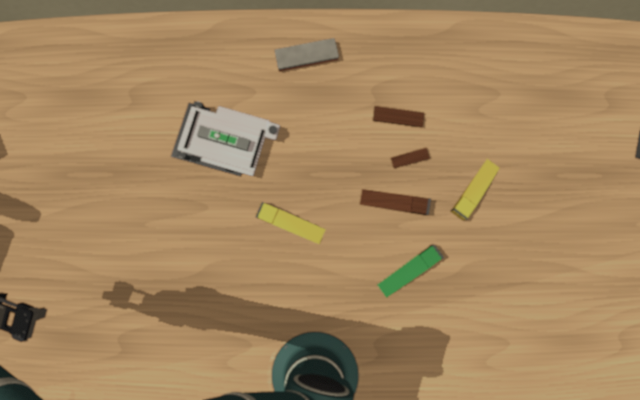

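Candidates for the long wedge in the top picture:
- brown long one (396,202)
- yellow ones (476,188) and (291,222)
- green one (410,270)
- small brown wedge (410,158)
- packer (399,116)

The brown one at (396,202) fits the description, so I'll check it and the table corner in close crops.

Run:
```python
from h import *
a=cv2.imread('pics/top0.png');b=cv2.imread('pics/scene0.png')
A=cv2.resize(a[170:230,340:450],(770,420),interpolation=cv2.INTER_CUBIC);cv2.imwrite('pics/c1.png',A)
A=cv2.resize(a[90:190,160:300],(770,550),interpolation=cv2.INTER_CUBIC);cv2.imwrite('pics/c2.png',A)
A=cv2.resize(b[230:340,330:470],(763,600),interpolation=cv2.INTER_CUBIC);cv2.imwrite('pics/c3.png',A)
```

```text
(no output)
```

View pics/c1.png

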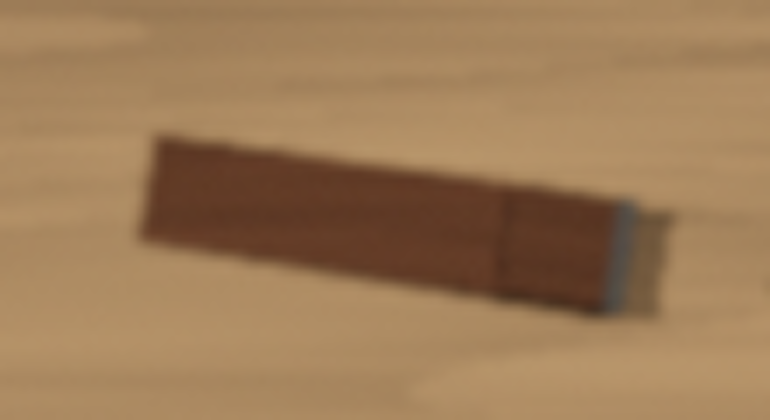

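View pics/c2.png

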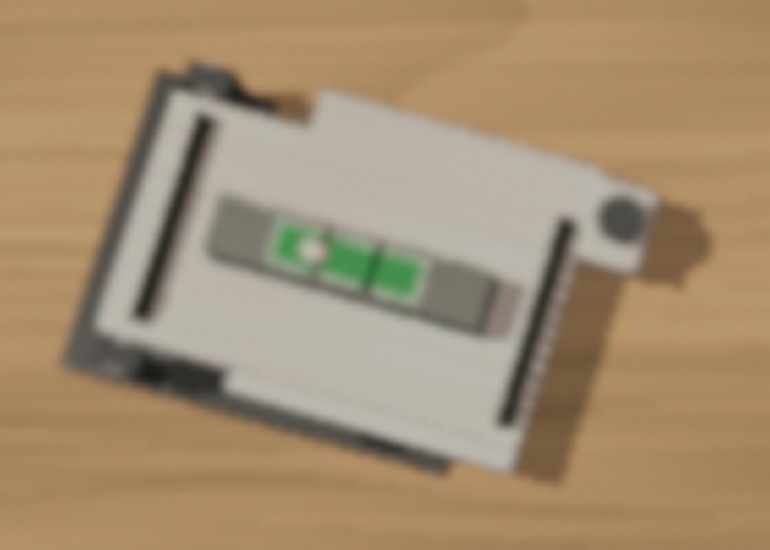

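View pics/c3.png

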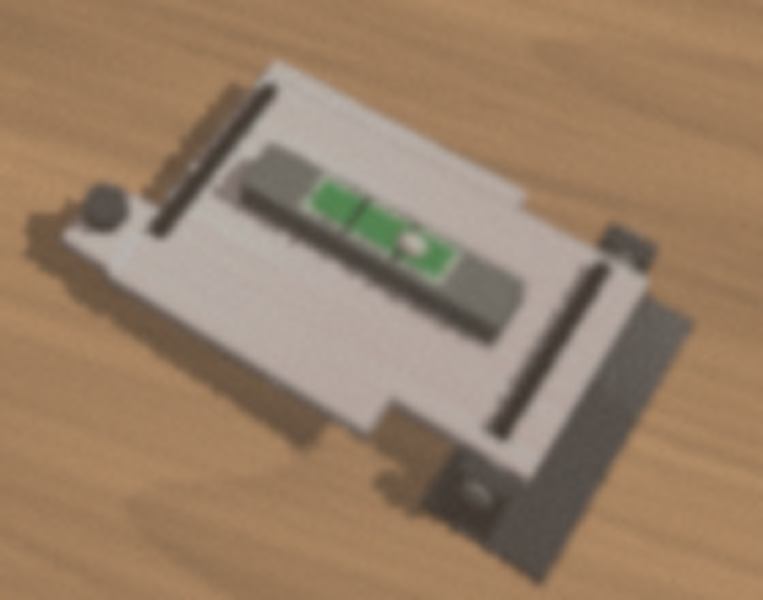

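The top crop c1 shows the brown wedge with its thin end to the left (px ~361,197) and its heel to the right, ending at px ~429. The screw head is at top px (273,129.5), and the bubble sits on the hinge side. Next I'll measure positions.

```bash
cat > m.py <<'E'
from h import *
def pts(cam,im,d,mask):
    v,u=np.nonzero(mask&(d>0)); return world(cam,d,u,v)
if __name__=="__main__":
  out={}
  for cam,boxw,boxp in (("top",(345,440,180,225),(165,295,95,190)),("scene",(240,305,170,215),(335,460,235,335))):
    im=cv2.cvtColor(cv2.imread(f'pics/{cam}0.png'),cv2.COLOR_BGR2RGB).astype(int); d=np.load(cam+'0.npy')
    V,U=np.mgrid[:400,:640]
    def box(b): return (U>=b[0])&(U<b[1])&(V>=b[2])&(V<b[3])
    m=box(boxw)&(im[...,0]<115)&(im[...,0]-im[...,2]>25)
    m=cv2.morphologyEx(m.astype(np.uint8),cv2.MORPH_OPEN,np.ones((3,3)))>0
    P=pts(cam,im,d,m); r=cv2.minAreaRect(P[:,:2].astype(np.float32)*1000); print(cam,'wedge',r,'z',np.percentile(P[:,2],[2,50,98]))
    Pt=P[P[:,2]>.0275]; print(' highest pts mean',Pt.mean(0), 'n',len(Pt),len(P))
    print(' corners',np.round(cv2.boxPoints(r)).tolist())
    u=P[:,:2]-P[:,:2].mean(0); 
    # plate top: light grey
    mp=box(boxp)&(im.min(-1)>140)
    P=pts(cam,im,d,mp); A=np.c_[P[:,:2],np.ones(len(P))]; co=np.linalg.lstsq(A,P[:,2],rcond=None)[0]
    g=co[:2]; print(' plate slope',np.arctan(np.hypot(*g)),'dir uphill',np.degrees(np.arctan2(g[1],g[0])),'z',P[:,2].min(),P[:,2].max(),len(P))
    r=cv2.minAreaRect(P[:,:2].astype(np.float32)*1000);print(' rect',r,np.round(cv2.boxPoints(r)).tolist())
    # level body axis
    ml=box(boxp)&(im.min(-1)<140); P=pts(cam,im,d,ml); P=P[P[:,2]>0.052]; 
    print(' high dark pts',len(P))
    if len(P)>20:
        q=P-P.mean(0)
        lab=np.hypot(*(P[:,:2]-np.array([.6,.108])).T)<.02
        print(' head:',P[lab].mean(0) if lab.any() else None,lab.sum())
        L=P[~lab]; r=cv2.minAreaRect(L[:,:2].astype(np.float32)*1000); print(' level',r,L[:,2].max())
  for cam,px in (("top",(273,130)),("scene",(349,268))):
    d=np.load(cam+'0.npy'); print(cam,world(cam,d,*[np.array(x) for x in zip(*[(px[0]+i,px[1]+j) for i in(-1,0,1) for j in(-1,0,1)])]).mean(0))
E
python3 m.py
```

```text
top wedge ((422.14739990234375, -203.35809326171875), (182.2489471435547, 39.22763442993164), 80.82500457763672) z [0.00117015 0.02136564 0.03760546]
 highest pts mean [ 0.41502653 -0.24513442  0.03299163] n 352 1042
 corners [[388.0, -290.0], [427.0, -296.0], [456.0, -117.0], [417.0, -110.0]]
 plate slope 0.06338823865188052 dir uphill 75.39320822671819 z -0.0031786908180853057 0.07392511970309856 3182
 rect ((584.7747192382812, 219.0450439453125), (224.34402465820312, 154.81826782226562), 73.55876159667969) [[479.0, 133.0], [627.0, 90.0], [691.0, 305.0], [542.0, 349.0]]
 high dark pts 641
 head: [0.60393126 0.09826923 0.05262384] 1
 level ((579.415283203125, 243.5754852294922), (163.36575317382812, 141.95883178710938), 74.35781860351562) 0.07008198895927764
scene wedge ((427.90911865234375, -205.7095489501953), (187.67774963378906, 40.826881408691406), 80.94612884521484) z [-7.64573763e-07  1.75192187e-02  3.58910240e-02]
 highest pts mean [ 0.42228363 -0.25031543  0.03256092] n 185 748
 corners [[393.0, -295.0], [433.0, -302.0], [463.0, -116.0], [423.0, -110.0]]
 plate slope 0.06623913575849083 dir uphill 74.00346154791343 z 0.028457273051058385 0.0667389820159685 2682
 rect ((582.6591796875, 218.71774291992188), (223.5322723388672, 143.3595733642578), 74.39527893066406) [[484.0, 130.0], [622.0, 92.0], [682.0, 307.0], [544.0, 346.0]]
 high dark pts 616
 head: None 0
 level ((595.3338012695312, 237.15496826171875), (154.9574737548828, 91.54650115966797), 83.28459167480469) 0.06715048266961543
top [0.59738199 0.10592907 0.04869128]
scene [0.60597036 0.10721503 0.04617723]
```

```bash
cat > m2.py <<'E'
from m import *
def ray(cam,u,v,z):
    a=world(cam,np.ones((400,640)),u,v); e=np.array(viewer.camera_info(cam)["eye"])
    # subpixel
    c=viewer.camera_info(cam);p=cv2.undistortPoints(np.array([[[u,v]]],float),np.array(c["intrinsics"],float),np.array(c["dist_coeffs"],float))[0,0]
    dd=np.array(c["rotation"])@np.array([p[0],-p[1],-1]); return e+dd*(z-e[2])/dd[2]
if __name__=="__main__":
  for cam,b in (("top",(265,282,122,138)),("scene",(342,357,258,278))):
    im=cv2.cvtColor(cv2.imread(f'pics/{cam}0.png'),cv2.COLOR_BGR2RGB).astype(int); d=np.load(cam+'0.npy')
    s=im[b[2]:b[3],b[0]:b[1]]; m=(s.max(-1)<105)&(np.abs(s[...,0]-s[...,2])<18)
    v,u=np.nonzero(m); print(cam,len(u),u.mean()+b[0],v.mean()+b[2],u.ptp() if hasattr(u,'ptp') else np.ptp(u),np.ptp(v), ray(cam,u.mean()+b[0],v.mean()+b[2],.047))
    # plate RANSAC-ish
    V,U=np.mgrid[:400,:640]; bp=(165,295,95,190) if cam=="top" else (335,460,235,335)
    mp=(U>=bp[0])&(U<bp[1])&(V>=bp[2])&(V<bp[3])&(im.min(-1)>140)
    P=pts(cam,im,d,mp)
    for k in range(6):
        A=np.c_[P[:,:2],np.ones(len(P))]; co=np.linalg.lstsq(A,P[:,2],rcond=None)[0]; P=P[np.abs(P[:,2]-A@co)<.004]
    r=cv2.minAreaRect(P[:,:2].astype(np.float32)*1000)
    print(' slope',np.arctan(np.hypot(*co[:2])),np.degrees(np.arctan2(co[1],co[0])),'z at foot',co@[.602,.107,1],r,np.round(cv2.boxPoints(r)).tolist())
  # edges by image points: top pic (crop c2) two long edges
  f=lambda x,y:(160+x*140/770,90+y*100/550)
  for a,b,za,zb in (((320,90),(600,168),.042,.033),((225,388),(512,470),.042,.033),((212,255),(480,335),.066,.059)):
    A=ray("top",*f(*a),za);B=ray("top",*f(*b),zb); q=A-B; print(A,B,np.degrees(np.arctan2(q[1],q[0])))
  s=env.sense(); print(np.round(s["tcp_rot"],2),s["ee_pos"],s["gripper_width"],s["t"])
  for yaw in(80.9,74.3):
    pass
E
python3 m2.py
```

```text
top 41 272.9756097560976 129.73170731707316 6 6 [0.59849759 0.10616627 0.047     ]
 slope 0.06462547231499761 74.19349640257356 z at foot 0.03281674103750015 ((580.3358764648438, 220.3098907470703), (224.43988037109375, 145.53245544433594), 73.70121765136719) [[479.0, 133.0], [619.0, 92.0], [682.0, 308.0], [542.0, 348.0]]
scene 40 348.975 267.95 6 6 [0.60632432 0.10723914 0.047     ]
 slope 0.06601096564388266 73.54229147208395 z at foot 0.031375501367147035 ((582.6591796875, 218.71774291992188), (223.5322723388672, 143.3595733642578), 74.39527893066406) [[484.0, 130.0], [622.0, 92.0], [682.0, 307.0], [544.0, 346.0]]
[0.66089321 0.24597049 0.042     ] [0.62581773 0.11771354 0.033     ] 74.70484076093148
[0.5224066  0.28461196 0.042     ] [0.48645502 0.15499116 0.033     ] 74.4981328569765
[0.57793808 0.28671293 0.066     ] [0.54272073 0.16683928 0.059     ] 73.62788094472232
[[ 0.96  0.    0.28]
 [-0.28  0.    0.96]
 [ 0.   -1.    0.  ]] [0.179541   0.62471852 0.21462005] 0.09169467020800702 0.8
```

```bash
cat >> h.py <<'E'
def ori(deg,s=1):
    p=np.radians(deg); x=s*np.array([np.cos(p),np.sin(p),0]); y=np.array([0,0,-1.]); return np.c_[x,y,np.cross(x,y)]
E
python3 - <<'E'
from h import *
for s in(1,-1):
    for pos,yaw in(((.4165,-.258,.2),80.9),((.4165,-.258,.005),80.9),((.57,-.05,.005),74.2)):
        print(s,yaw,np.round(solver.inverse_kinematics(np.array(pos),ori(yaw,s)),2))
E
```

```text
1 80.9 [-0.56  0.51  1.37  2.05 -0.58  1.06 -2.2 ]
1 80.9 [-0.34  0.89  1.11  2.16 -1.13  0.88 -1.81]
1 74.2 [ 0.06  0.63 -0.03  1.92  0.04  0.6   2.86]
-1 80.9 [-0.43  0.35  1.12  2.05 -0.38  0.97  0.73]
-1 80.9 [ 0.21  0.56  0.33  2.13 -0.37  0.5   0.66]
-1 74.2 [-0.33  0.67  0.47  1.94 -0.49  0.64  0.18]
```

Run:
```python
from h import *
O=ori(80.9,-1)
env.reach([.4165,-.258,.16],O)
env.movel([.4165,-.258,.06],rate=.15)
im,d=viewer.read_camera("scene"); save("scene1.png",im[120:260,180:380]); im,d=viewer.read_camera("top"); save("top1.png",im[120:280,320:520])
s=env.sense(); print(s["t"],s["ee_pos"],np.round(s["joint_positions"],2),s["wrist_force"])
for n in("scene1","top1"):
    a=cv2.imread(f"pics/{n}.png"); cv2.imwrite(f"pics/{n}.png",cv2.resize(a,None,fx=3.5,fy=3.5,interpolation=cv2.INTER_CUBIC))
```

```text
4.9167 [ 0.41719471 -0.2583723   0.06086741] [-0.15  0.55  0.79  2.14 -0.61  0.7   0.91] [-0.1757458   0.26684352  0.17622345]
```

View pics/scene1.png

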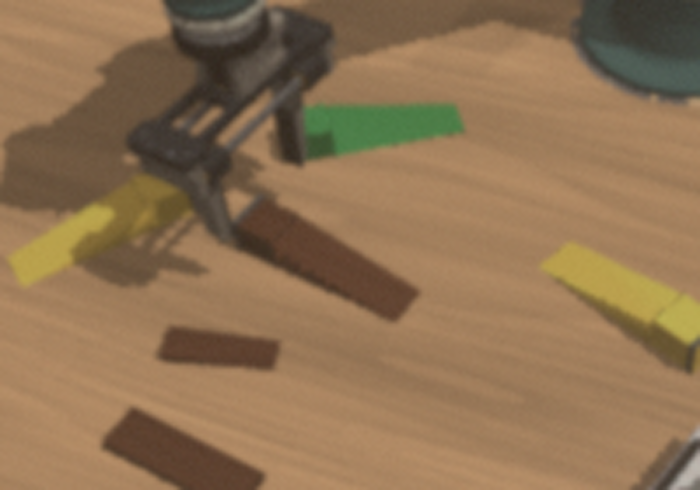

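The fingers straddle the heel, and the coloured look-alikes are well clear. Descend and grip.

Run:
```python
from h import *
env.movel([.4165,-.258,.005],rate=.08)
print(env.sense()["wrist_force"],env.sense()["ee_pos"])
effector.grasp(40); s=env.sense(); print(s["t"],s["gripper_width"],s["ee_pos"],s["wrist_force"])
env.movel(s["ee_pos"]+[0,0,.07],rate=.15)
s=env.sense(); print(s["t"],s["gripper_width"],s["ee_pos"],s["wrist_force"])
for c,b in(("scene",(120,270,180,400)),("top",(120,280,300,520))):
    im,d=viewer.read_camera(c); a=im[b[0]:b[1],b[2]:b[3]]; save(c+"2.png",cv2.resize(a,None,fx=3,fy=3,interpolation=cv2.INTER_CUBIC))
    for n in("wedge_mid","wedge_heel"):
        for r in tip_of(c,n): print(c,n,np.round(r["at"],3),round(r["score"],2))
```

```text
[-0.17483386  0.17621227  0.06348038] [ 0.41656619 -0.2583091   0.0051338 ]
6.5833 0.03992462104150072 [ 0.41651881 -0.2579948   0.00500394] [0.27412606 0.3677867  0.08724617]
7.2 0.03993635379934653 [ 0.41640875 -0.25741961  0.07462114] [-0.34404062  0.09989246 -0.99190357]
scene wedge_mid [ 0.256 -0.232  0.012] 0.92
scene wedge_mid [ 0.429 -0.194  0.084] 0.91
scene wedge_mid [0.373 0.064 0.014] 0.76
scene wedge_mid [ 0.463 -0.404  0.014] 0.68
scene wedge_heel [ 0.411 -0.369  0.015] 0.83
scene wedge_heel [ 0.296 -0.285  0.018] 0.83
scene wedge_heel [0.395 0.123 0.017] 0.6
scene wedge_heel [ 0.416 -0.258  0.085] 0.55
top wedge_mid [ 0.256 -0.232  0.014] 0.94
top wedge_mid [ 0.425 -0.2    0.085] 0.9
top wedge_mid [0.368 0.061 0.015] 0.71
top wedge_heel [0.394 0.118 0.015] 0.89
top wedge_heel [ 0.288 -0.28   0.016] 0.71
top wedge_heel [ 0.429 -0.194  0.088] 0.37
```

View pics/scene2.png

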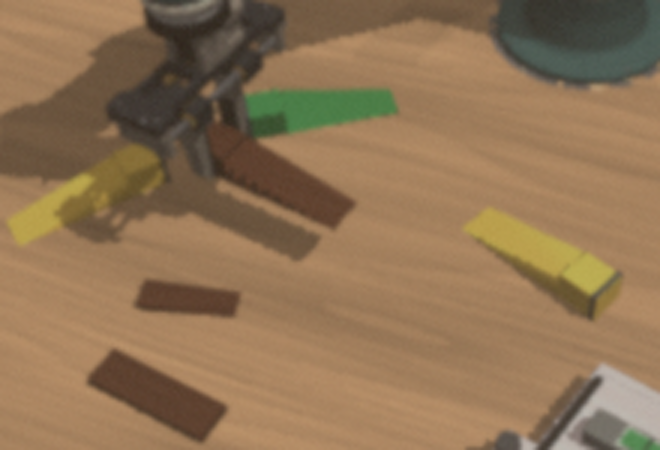

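View pics/top2.png

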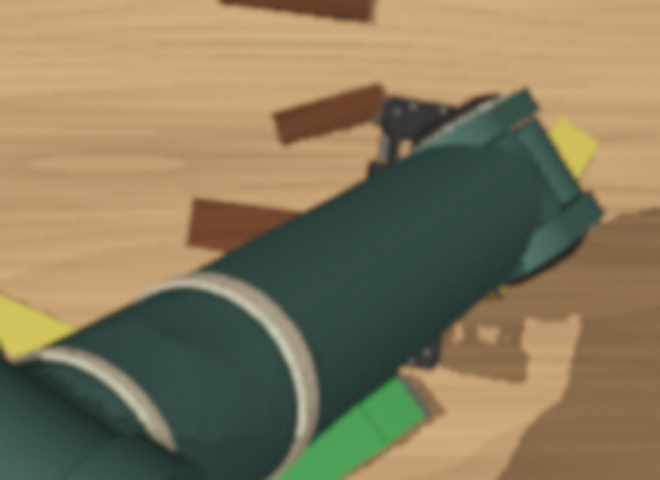

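```bash
cat >> h.py <<'E'
FOOT=np.array([.602,.1065]); YAW=74.2; D=np.array([np.cos(np.radians(YAW)),np.sin(np.radians(YAW))])
def heel(s,z): # s = tip travel past the foot centre, m
    return np.r_[FOOT-(0.1475-s)*D,z]
E
python3 - <<'E'
from h import *
O=ori(YAW,-1)
p=heel(-.035,.075); env.movel(p,frame=O,rate=.2)
print(env.sense()["t"],env.sense()["ee_pos"],p)
env.movel(heel(-.035,.006),rate=.1)
s=env.sense(); print(s["t"],s["ee_pos"],s["wrist_force"],s["gripper_width"])
for c,b in(("scene",(180,340,230,470)),("top",(60,210,160,400))):
    im,d=viewer.read_camera(c); a=im[b[0]:b[1],b[2]:b[3]]; save(c+"3.png",cv2.resize(a,None,fx=3,fy=3,interpolation=cv2.INTER_CUBIC))
    for n in("wedge_mid","wedge_heel","foot_tip"):
        for r in tip_of(c,n): 
            print(c,n,np.round(r["at"],3),round(r["score"],2))
E
```

```text
8.8167 [ 0.55160851 -0.07025594  0.07505798] [ 0.55230885 -0.06910478  0.075     ]
9.6583 [ 0.55220886 -0.06939233  0.00550241] [ 0.4488096  -0.53187913  0.56341302] 0.03981783979815811
scene wedge_mid [ 0.574 -0.006  0.018] 0.94
scene wedge_mid [0.375 0.063 0.014] 0.87
scene wedge_mid [ 0.464 -0.406  0.014] 0.57
scene wedge_heel [0.393 0.125 0.016] 0.92
scene wedge_heel [ 0.553 -0.07   0.014] 0.9
scene wedge_heel [ 0.411 -0.369  0.018] 0.63
scene wedge_heel [ 0.292 -0.286  0.021] 0.59
scene foot_tip [0.601 0.108 0.013] 0.45
top wedge_mid [ 0.459 -0.407  0.015] 0.98
top wedge_mid [0.37  0.062 0.015] 0.82
top wedge_mid [ 0.256 -0.231  0.015] 0.61
top wedge_heel [ 0.29  -0.282  0.019] 0.93
top wedge_heel [0.395 0.115 0.015] 0.81
top wedge_heel [ 0.406 -0.368  0.014] 0.67
```

View pics/scene3.png

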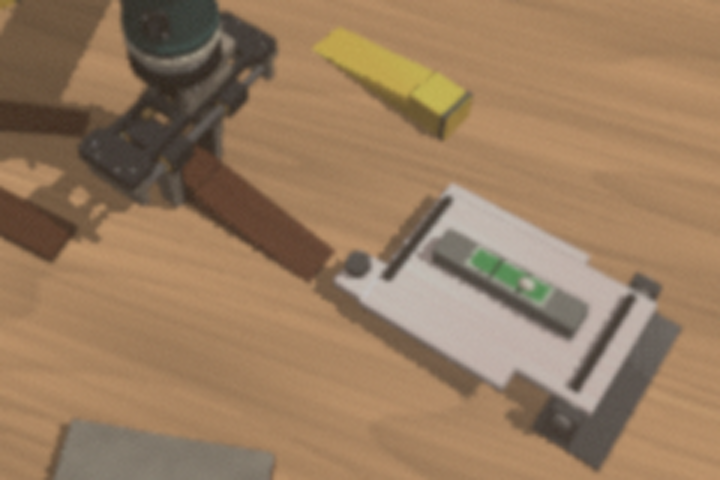

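View pics/top3.png

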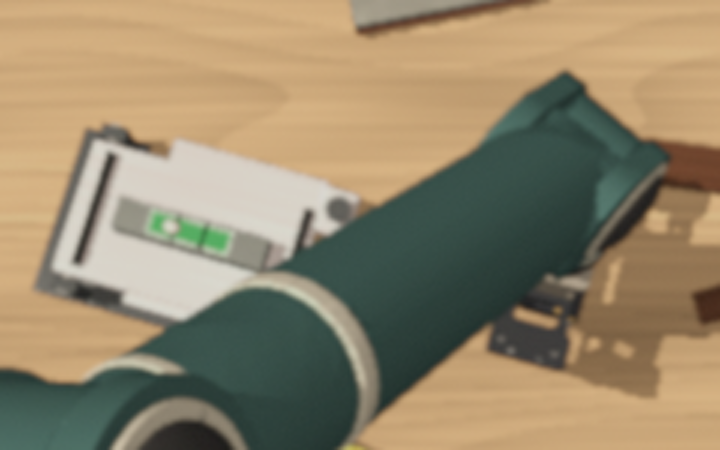

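```bash
cat >> h.py <<'E'
def tilt(im,d,cam="scene"):
    im=im.astype(int); V,U=np.mgrid[:400,:640]; bp=(165,295,95,190) if cam=="top" else (335,460,225,335)
    mp=(U>=bp[0])&(U<bp[1])&(V>=bp[2])&(V<bp[3])&(im.min(-1)>140)&(d>0)
    v,u=np.nonzero(mp); P=world(cam,d,u,v); P=P[(P[:,2]>.022)&(P[:,2]<.062)]
    for k in range(8):
        A=np.c_[P[:,:2],np.ones(len(P))]; co=np.linalg.lstsq(A,P[:,2],rcond=None)[0]; P=P[np.abs(P[:,2]-A@co)<.004]
    return -co[:2]@D, co[:2]@[-D[1],D[0]], co@[*FOOT,1]
E
python3 - <<'E'
from h import *
for s_ in(0.0,.02,.035,.05):
    env.movel(heel(s_,.006),rate=.05); s=env.sense(); im,d=viewer.read_camera("scene")
    f=s["wrist_force"]; print(s_,round(s["t"],2),'tilt',np.round(tilt(im,d),4),'push',round(-f[:2]@D,2),'f',np.round(f,2),'err',np.round(s["ee_pos"]-heel(s_,.006),4))
    if -f[:2]@D>14: break
save("scene4.png",cv2.resize(im[180:340,230:470],None,fx=3,fy=3,interpolation=cv2.INTER_CUBIC))
E
```

```text
0.0 10.91 tilt [-0.0668 -0.0008  0.0313] push 0.65 f [-1.61 -0.22 -1.52] err [-0.0001 -0.0003  0.    ]
0.02 11.51 tilt [-0.0652 -0.0016  0.0315] push 0.76 f [ 0.54 -0.95 -1.09] err [-0.      0.0002 -0.    ]
0.035 12.01 tilt [-0.066  -0.0005  0.0313] push -0.79 f [ 0.09  0.79 -3.68] err [-0.0002  0.0008 -0.0003]
0.05 12.51 tilt [-0.0546 -0.0011  0.0337] push 5.14 f [-1.02 -5.06 -5.59] err [-0.0003 -0.0014 -0.0002]
```

View pics/scene4.png

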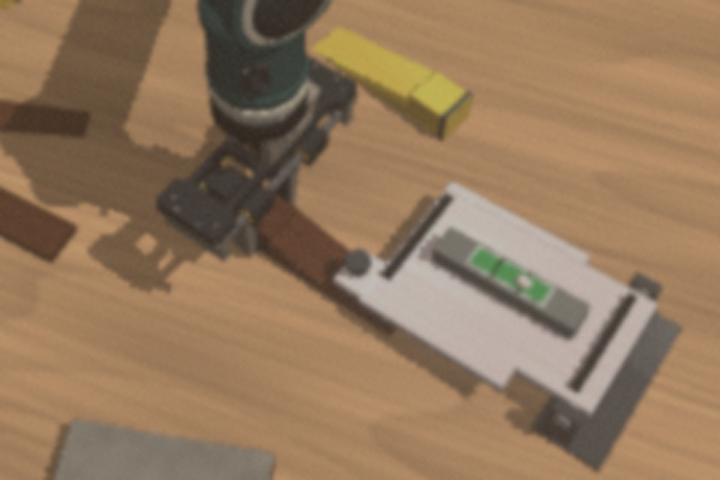

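Run:
```python
from h import *
for s_ in(.07,.085,.095):
    env.movel(heel(s_,.005),rate=.05); s=env.sense(); im,d=viewer.read_camera("scene"); t=tilt(im,d)
    f=s["wrist_force"]; print(s_,round(s["t"],2),'tilt',np.round(t,4),'push',round(-f[:2]@D,2),'f',np.round(f,2),'err',np.round(s["ee_pos"]-heel(s_,.005),4),s["gripper_width"])
    if -f[:2]@D>14 or t[0]>-.004: break
save("scene5.png",cv2.resize(im[200:340,280:460],None,fx=4,fy=4,interpolation=cv2.INTER_CUBIC))
```

```text
0.07 13.11 tilt [-0.0308 -0.0016  0.0384] push 4.57 f [-0.1  -4.72 -3.77] err [ 0.     -0.0008  0.0001] 0.03941896656047732
0.085 13.61 tilt [-0.0119 -0.001   0.0421] push 3.64 f [ 0.63 -3.96 -3.02] err [0.0002 0.     0.0001] 0.03985690024014268
0.095 14.01 tilt [-0.0004 -0.0022  0.0445] push 3.12 f [ 0.52 -3.39 -2.4 ] err [0.0001 0.0004 0.    ] 0.03960284805565283
```

View pics/scene5.png

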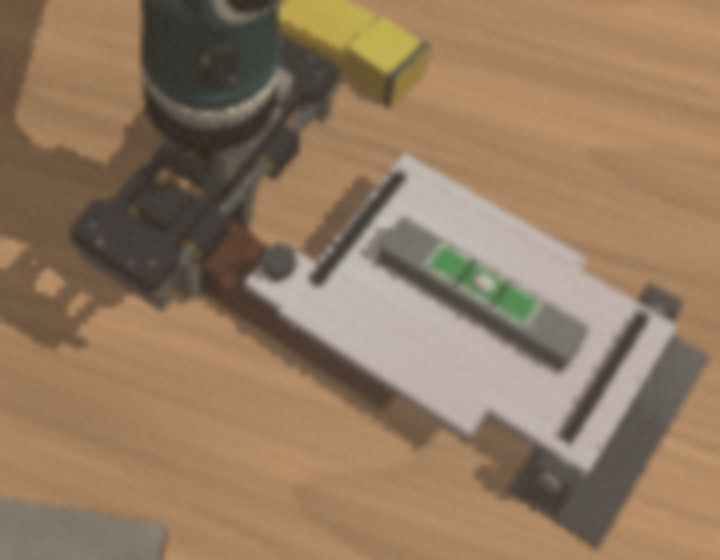

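The bubble is at crop px (487,282), between the marks, and the fitted tilt is ≈ 0. Release and check before backing off.

Run:
```python
from h import *
effector.release(); env.pause(.3)
im,d=viewer.read_camera("scene"); s=env.sense(); print(s["t"],tilt(im,d),s["gripper_width"],s["wrist_force"])
p=s["ee_pos"]; env.movel(p+[0,0,.15],rate=.12)
env.movel(p+np.r_[-.16*D,.17],rate=.2)
env.goto_joints(env.sense()["joint_positions"]+np.array([-.7,-.2,0,0,0,0,0])); env.pause(.5)
print(env.sense()["t"],env.sense()["ee_pos"])
for c,b in(("scene",(200,340,280,460)),("top",(80,200,150,330))):
    im,d=viewer.read_camera(c); a=im[b[0]:b[1],b[2]:b[3]]; save(c+"6.png",cv2.resize(a,None,fx=4,fy=4,interpolation=cv2.INTER_CUBIC)); print(c,tilt(im,d,c))
    for n in("wedge_mid","wedge_heel"):
        for r in tip_of(c,n): print(n,np.round(r["at"],3),round(r["score"],2))
```

```text
15.2917 (np.float64(-0.0007641883754273586), np.float64(-0.0014508475051077773), np.float64(0.04438736781520555)) 0.09187853290215063 [ 0.48897668  0.04678478 -0.46106748]
19.6417 [0.48324303 0.29444792 0.2535117 ]
scene (np.float64(-0.0027600816069627506), np.float64(-0.0010553416816046675), np.float64(0.04419342825103139))
wedge_mid [ 0.462 -0.405  0.017] 0.96
wedge_mid [ 0.256 -0.232  0.009] 0.95
wedge_mid [0.609 0.118 0.015] 0.65
wedge_mid [0.373 0.064 0.017] 0.56
wedge_heel [0.396 0.124 0.019] 0.98
wedge_heel [ 0.409 -0.369  0.015] 0.88
wedge_heel [0.587 0.058 0.016] 0.78
wedge_heel [ 0.294 -0.285  0.021] 0.66
top (np.float64(0.0009024332027719449), np.float64(-0.0007188526811822051), np.float64(0.046128546362269374))
wedge_mid [0.37  0.061 0.013] 0.88
wedge_mid [ 0.255 -0.231  0.015] 0.84
wedge_mid [ 0.459 -0.409  0.012] 0.76
wedge_mid [0.607 0.116 0.016] 0.67
wedge_heel [ 0.409 -0.37   0.013] 0.86
wedge_heel [0.589 0.055 0.017] 0.81
wedge_heel [ 0.29  -0.28   0.017] 0.8
wedge_heel [0.394 0.116 0.014] 0.66
```

View pics/scene6.png

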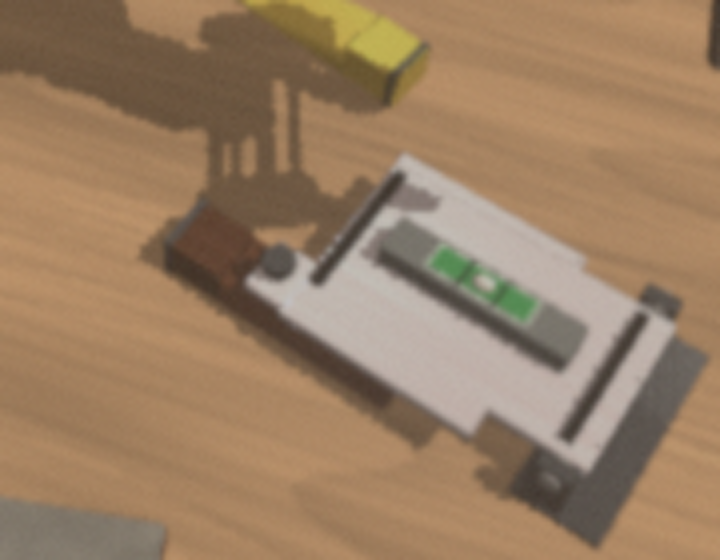

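View pics/top6.png

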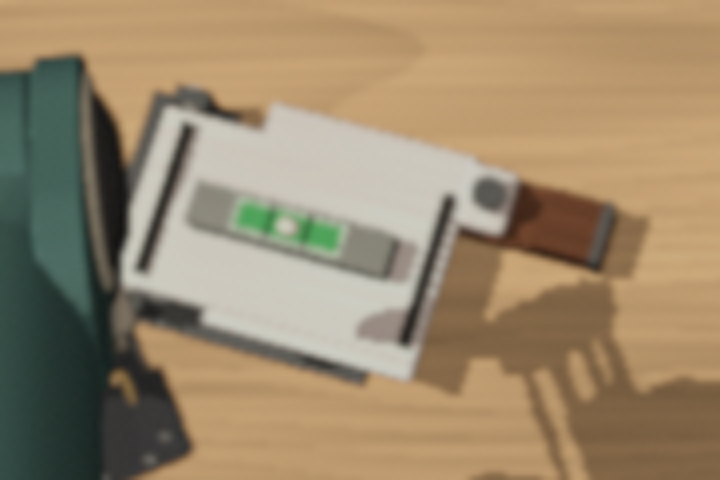

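After release, both views show the wedge straight under the foot and the bubble between the marks (scene crop px ~(486,283), top crop px ~(287,226)). The arm is in the air at z≈0.25, touching nothing, so I'm handing in.

Run:
```python
from h import *
s=env.sense(); print(s["t"],np.abs(s["joint_velocities"]).max(),s["wrist_force"]); workorder.finish_job()
```

```text
19.9417 0.0018277344464281016 [ 0.55335038  0.09662815 -0.77264717]
the job is handed in; nothing more can be done
```

I pushed the long brown wedge, thin end first, about 95 mm past the screw foot, let go and backed off. The job was handed in at about 20 s of the 45 s allowed; no verdict is reported.

- **Push force:** it stayed around 5 N at each step I measured, against the 15 N limit.
- **Level:** after release the plate tilt fitted from the depth images was -0.003 rad (scene camera) and +0.001 rad (top camera). The bubble is between its marks in both views.
- **Wedge position:** its middle is about 11–13 mm from the foot seen from above. It looks flat on the bench, and the plate stayed level after I let go, so the wedge is carrying the foot. I did not measure the contact force between them directly.
- **Disagreements:** the two cameras differed by 5–8 mm in x, so I averaged them; the wedge still lined up with the foot. My final retreat swung the arm to the plate's side instead of away from it, but at about 0.25 m height it was clear of everything.

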